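Lock the tube into the tacking jig with its spigot bolt

ROBOT

A 6-joint arm with a two-finger parallel gripper is mounted at the origin on a cart in front of the work surface, level with it; the furniture and walls round the work are solid. World frame = base frame: x ahead of the robot, y to its left, z up, the work surface at z = 0. Lengths are in m, angles in rad, forces in N, time in s.
With the tool pointing down it reaches from about 0.35 to 0.85 m from the base axis. Payload 8.1 kg.
Tool frame: the origin (TCP) lies at the very end of the fingers, on their centre line; the grasp point (between the pads) lies robot.hold_point_z behind it (robot.hold_point_z is the distance from the TCP to the grasp point, in m); z points along the fingers, y is the direction in which the jaws open and shut (so a half turn about z gives the same grasp; the last joint's range is limited). The gripper opens to 93 mm and grips with 3 to 60 N. Pads are 15 mm wide; open, the fingers measure 128 mm over their backs; the gripper's body (75 mm by 188 mm) begins 65 mm behind the grasp point.
Start: joints at [-1.292, 0.13, 1.488, -0, 1.523, -0.085], TCP at [0.214, -0.561, 0.219] pointing down, gripper open.
Joint ranges: [-2.96, 2.96], [-0.89, 2.26], [0.02, 2.5], [-1.34, 4.48], [0, 2.73], [-2.66, 2.66]. Speed limits (rad/s): [2.39, 2.39, 2.79, 3.14, 3.14, 3.14].

INTERFACE

Orientations are given as a rotation vector (axis times angle).
In Python, from plant import robot, cams gives the robot as it stands. The module is installed in compiled form; this text tells all that it offers.
- The arm moves only by the tool step_arm, never from a script. Its argument "deltas" is a list of rows, each an object with "offset": the shift along the tool's x, y, z in cm, a list of three; "roll": the turn about the tool's z in rad. In form: [{"offset": [x, y, z], "roll": roll}, ...]. A call has 1 to 12 rows; each row shifts and turns the commanded pose from where the row before left it, along the tool's axes as they then stand; what a row does not reach is not made up. A row lasts 1/8 s, in which the tool goes at most 62.5 mm and 10.7 degrees, less where a joint would pass 70% of its speed; a pose out of reach is approached as far as the arm can. A call with a gripper value outside its range is refused whole. "fingers" is the finger opening in cm, from 0 to 9.3, set as the call begins (left out, the last holds). The fingers move at their own pace and stop on an object; "grip_force" is the grip in N (left out, the last holds). Time passes only in rows, so rows that do not move let the fingers close. It gives the time, the measured TCP pose, the force and the opening at its end, in the units of the state.
- robot.read_state(): the state, without advancing time (a new reading comes with each control period).
- cams.read_camera(name): name is "side" or "top" or "wrist"; returns a dict with "pixels" (400x640x3 uint8, red, green, blue), "fx", "fy", "cx", "cy" (pixels), "extrinsics" (4x4, takes a point from world to camera coordinates). Camera axes: x right, y down, z forward; pixel columns grow to the right and rows downward; lengths in m; the calibration is good to about 2 mm. The wrist camera is an equidistant fisheye: a pixel r from the principal point sees the ray r / f radians off the axis. A picture is of the moment at which its call begins. There is no depth.
- robot.close_job(): hands the job in, once; it reports no verdict.
Trained networks look in a picture, given as the dict that the camera call returned (one of the last four; its "shot" number tells which), for a name from the list of things; names that differ only in an ending like _2 or _b are one class to them, and where a whole thing is asked for, a point or a joint stands for the part that bears it (a point fixed in the world has none). Each returns a list of dicts, best first, with "score" (0 to 1); they miss things now and then, are a little off and sometimes report something else, mostly with a low value. They report only what shows in the picture. A call takes as long as a camera call.
- cams.boxes_of(picture, thing): "xy" ([column, row] in pixels, amid what is visible of it).
- cams.silhouettes(picture, thing): "mask" (400x640 bool, what is visible of it) and "xy" ([column, row] in pixels, amid what is visible of it).
- cams.pinpoint(picture, thing): "xy" ([column, row] in pixels: a listed point, or the origin of a listed thing).
The state is a dict: "t": time; "q": joint angles; "dq": joint speeds; "joint_torque": joint torques, N m; "tool_pos": TCP position; "orientation": TCP orientation; "force": force on the tool from outside, world axes, zero at the start; "wrist_torque": the same for the moment, N m; "opening": finger opening in m.
Only numpy, scipy, OpenCV 4.12 (cv2) and the standard library are available. Lean on these libraries where they do the work, as an engineer would, in place of code of your own. Each camera call takes 0.05 s, during which the arm holds its last target. There are 200 camera calls.

TASK

The square tube lies in the tacking jig; lock it there for welding. Using fingertips only, with nothing picked up, hold the jig's spring safety catch down by its pad with one fingertip and, while it is down, push the bolt by its upright lug with the other finger until its nose is fully home inside the tube. Then take the hand away so that the catch springs up behind the bolt; do not touch the tube, and leave the things lying round the jig where they are.

Things in the scene. Friction and masses are not known exactly. Their poses are not given: they have to be found in the camera images.
- jig: tacking jig on a dark steel base 108 x 303 x 10 mm, fixed to the table; place and yaw vary. Origin: on the table, under the bolt's lug when the bolt is fully back. x points away from the robot, across the bolt; y along the bolt, the way it goes home (to the left, at the tube). Two guide blocks for the bolt at y -50 and +70 mm, 20 mm long, 45 mm high; between them only the lug and the pad rise above 41 mm
- jig_bolt (a joint): travel of the bolt along jig y in m: 0 fully back, 0.040 home (end stop); starts at 0 to 0.006; 2 N friction, stays where left. The lug's side wing meets the raised tooth of the catch at 0.008 and cannot be forced past; with the catch down it passes over the tooth (and keeps it down meanwhile); from 0.038 on the tooth can rise behind it
- lug_top (a point): middle of the top edge of the bolt's lug, an upright steel plate 37 mm wide (jig x -15 to +22 mm) and 8 mm thick along the bolt, so the face to push lies 4 mm to the jig's -y of this point. It stands from the rod (top 40 mm) to 78 mm above the table and moves with the bolt; push it towards the jig's +y
- jig_catch (a joint): angle of the spring catch in rad: 0 up (start and rest), 0.18 fully down (solid stop); the bolt passes when it is above 0.10. It swings about a pin along jig y at x +30, z 20 mm, on the far side of the bolt. Pressing its pad takes about 3.5 N at first and 7 N fully down; it springs up when let go
- pad_top (a point): centre of the top face of the catch's pad, a ribbed steel plate on the robot's side of the bolt: 36 mm across (jig x -72 to -36 mm), 84 mm along the bolt (jig y -37 to +47 mm), 60 mm above the table when up, 9 mm lower at 0.10 rad, 15 mm lower (and 7 mm nearer the robot) fully down. Press it anywhere along its length; the fingertip may slide along it as the bolt goes
- tube: loose square steel tube, 30 x 30 x 75 mm, 3 mm wall, lying in the jig's nest in line with the bolt, open end towards the bolt, a stop screw behind it; its y axis is along the jig's y. Origin: middle of its underside, 17 mm above the table
- bolt_nose (a point): tip of the bolt's nose, a tapered round spigot 20 mm thick and 26 mm long on the bolt's axis (32 mm above the table), 108 mm ahead of the lug; with the bolt home it stands about 30 mm inside the tube's 24 mm bore
- nut: loose steel hexagon nut, 34 x 30 x 16 mm, lying on the table by the right end of the jig; origin under its centre; leave it
- bolt_m16: loose hexagon-headed steel screw, 24 x 81 x 28 mm, lying on the table beyond the jig; origin under its centre; leave it
- gas_nozzle: loose cream-coloured torch nozzle, a tapered sleeve 21 x 68 x 21 mm, lying on the table beyond the jig; origin under its centre; leave it

How it is judged:
By the outcome, as a careful person would: the job done as asked, in the order asked, and still so for the second after the job is handed in, with the robot touching nothing.
It also fails if it takes over 35 s, if anything falls off the work surface, if the arm or the gripper's body presses on something with over 40 N, if the wrist force passes 120 N, or if a joint passes its speed limit or range.

## Working session

There is one attempt and no reset: what is moved stays moved. The work goes in short steps, Python scripts to look and compute and a tool call to move; the robot and the scene stay as the last step left them, time stands still between calls to the robot, and variables do not carry over. Pictures are saved under pics/ and viewed, about 8 in all and at most 12, crops included, and the job is handed in when it is done.

Besides the shell and the picture viewer there is one more tool, called after "Emit:" by a JSON object that holds its "op" and its "data", one argument or row to a line. step_arm: Moves the arm, as the interface text tells. Its arguments: {"type":"object","properties":{"deltas":{"type":"array"},"fingers":{"type":"number"},"grip_force":{"type":"number"}},"required":["deltas"]}

```bash
mkdir -p pics
cat > h.py <<'E'
import numpy as np, cv2
from plant import robot, cams
def P(c):
    E=np.array(c["extrinsics"]); return E
def ray(c,xy,fish=False):
    E=P(c); u=(xy[0]-c["cx"])/c["fx"]; v=(xy[1]-c["cy"])/c["fy"]
    if fish:
        r=np.hypot(u,v); d=np.array([np.sin(r)*u/max(r,1e-9),np.sin(r)*v/max(r,1e-9),np.cos(r)])
    else: d=np.array([u,v,1.]); d/=np.linalg.norm(d)
    R=E[:3,:3]; return -R.T@E[:3,3], R.T@d
def tri(rays):
    A=sum(np.eye(3)-np.outer(d,d) for o,d in rays); b=sum((np.eye(3)-np.outer(d,d))@o for o,d in rays)
    p=np.linalg.solve(A,b); return p,[np.linalg.norm(np.cross(p-o,d)) for o,d in rays]
def atz(r,z): o,d=r; return o+d*(z-o[2])/d[2]
def proj(c,p):
    E=P(c); q=E[:3,:3]@p+E[:3,3]; return q[0]/q[2]*c["fx"]+c["cx"],q[1]/q[2]*c["fy"]+c["cy"]
E
python3 - <<'E'
from h import *
s=robot.read_state(); print(s, robot.hold_point_z)
pics={n:cams.read_camera(n) for n in("side","top","wrist")}
ims=[]
for n,c in pics.items():
    print(n,c["fx"],np.round(P(c),3).tolist())
    im=cv2.cvtColor(c["pixels"],cv2.COLOR_RGB2BGR); 
    cv2.imwrite(f"pics/{n}0.png",im)
Z=dict(jig=0,lug_top=.078,pad_top=.060,tube=.017,bolt_nose=.032,nut=0,bolt_m16=0,gas_nozzle=0)
for t,z in Z.items():
    rs=[]
    for n,c in pics.items():
        o=cams.pinpoint(c,t)[:1]
        for k in o:
            r=ray(c,k["xy"],n=="wrist"); rs.append(r); print(t,n,np.round(k["xy"],1),round(k["score"],2),np.round(atz(r,z),4))
    if len(rs)>1: p,e=tri(rs); print("   tri",np.round(p,4),np.round(e,4))
E
```

```text
{'t': 0.0, 'q': array([-1.29241070e+00,  1.31170149e-01,  1.48928572e+00,  5.95519527e-06,
        1.52301773e+00, -8.54224860e-02]), 'dq': array([ 0.0005666 , -0.00334961,  0.00256596, -0.00135202, -0.00063065,
        0.00136233]), 'joint_torque': array([-4.16524708e-04, -5.59843326e+01, -4.91755235e+01,  7.67205586e-02,
        3.54156678e-02, -1.24117037e-04]), 'tool_pos': array([ 0.213351  , -0.56016264,  0.21757857]), 'orientation': array([-3.08791781e+00, -5.67982861e-01,  2.75155660e-04]), 'force': array([-0.32214402, -0.22620678,  0.38691234]), 'wrist_torque': array([-0.05223705, -0.00431481,  0.02682354]), 'opening': 0.09278131343008778} 0.0188
side 432.2854095148656 [[0.999, 0.039, -0.011, -0.596], [0.017, -0.652, -0.758, 0.048], [-0.036, 0.757, -0.652, 0.919], [0.0, 0.0, 0.0, 1.0]]
top 410.35678821662304 [[-0.026, -0.999, 0.024, 0.02], [-0.995, 0.024, -0.099, 0.579], [0.099, -0.027, -0.995, 0.887], [0.0, 0.0, 0.0, 1.0]]
wrist 309.70691628693146 [[0.355, -0.935, -0.002, -0.599], [-0.893, -0.34, 0.295, -0.035], [-0.276, -0.103, -0.956, 0.393], [0.0, 0.0, 0.0, 1.0]]
jig side
[... 568 characters left out ...]
3  0.017 ]
   tri [0.4974 0.1233 0.0187] [0.0022 0.0022]
bolt_nose side [284.6 184.6] 0.61 [0.5134 0.079  0.032 ]
bolt_nose top [289.  233.5] 0.88 [0.5006 0.0701 0.032 ]
   tri [0.5075 0.0711 0.0374] [0.0071 0.0071]
nut side [313.7 280.8] 0.65 [ 0.5882 -0.1535  0.    ]
nut top [386.6 198.7] 0.47 [ 0.5752 -0.1552  0.    ]
   tri [ 0.5818 -0.1543 -0.0006] [0.0065 0.0065]
bolt_m16 side [345.6 240.2] 0.8 [ 0.6461 -0.0519  0.    ]
bolt_m16 top [344.3 169.3] 0.71 [ 0.6461 -0.0595  0.    ]
   tri [ 0.6454 -0.0588  0.0072] [0.0005 0.0005]
gas_nozzle side [324.3 206.1] 0.57 [0.6006 0.0471 0.    ]
gas_nozzle top [298.1 189.7] 0.72 [0.601  0.0486 0.    ]
   tri [ 0.6008  0.0486 -0.0013] [0.0003 0.0003]
```

View images.

```bash
python3 -c "
import cv2,numpy as np
a=cv2.imread('pics/top0.png')[150:300,220:420];b=cv2.imread('pics/side0.png')[140:300,200:400]
a=cv2.resize(a,(800,600),interpolation=3)
b=cv2.resize(b,(750,600),interpolation=3)
cv2.imwrite('pics/a.png',a);cv2.imwrite('pics/b.png',b)"
```

```text
(no output)
```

View pics/a.png

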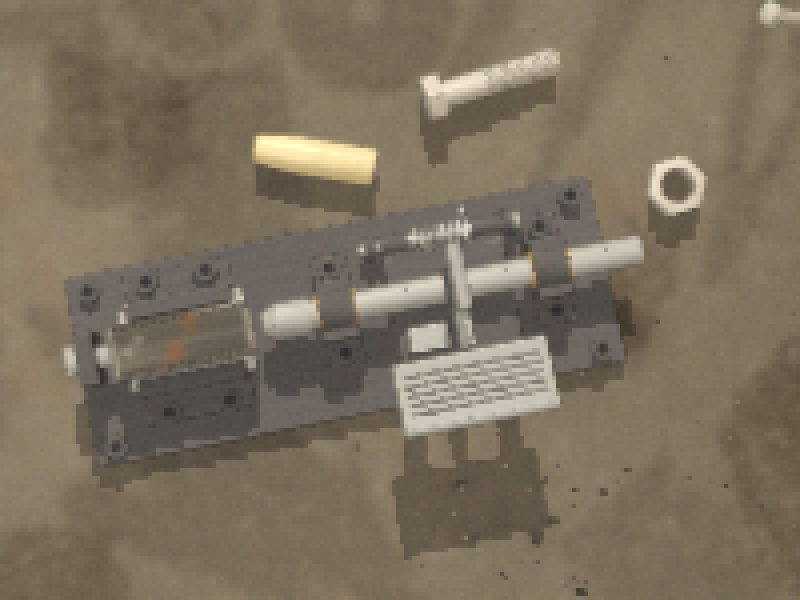

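View pics/b.png

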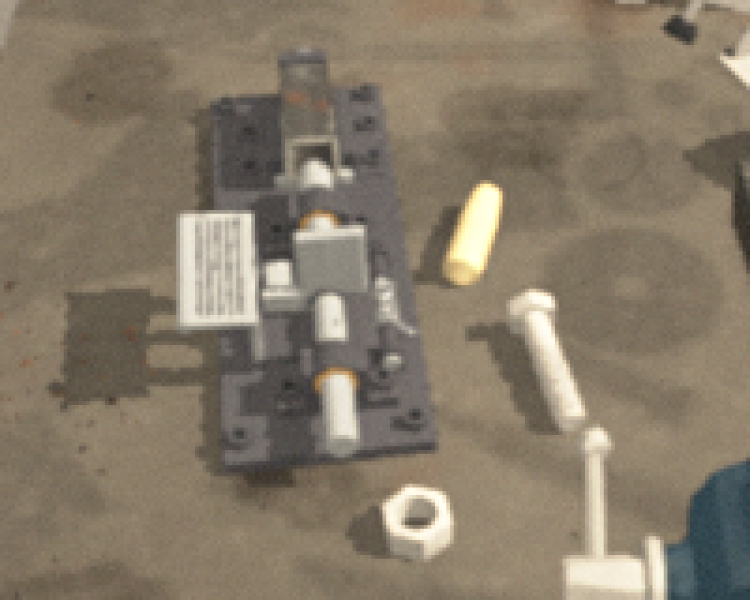

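The top view shows the pad (crop corners 395,368 / 547,338 / 558,403 / 405,435) robot-side of the bolt, with the lug at (460,290). Nose is short of the tube. The side view agrees: lug face at (330,260), pad at (217,268). I'll fit the jig pose next from these points.

```bash
cat > fit.py <<'E'
from h import *
from scipy.optimize import least_squares
def w(p,j):
    c,s=np.cos(p[2]),np.sin(p[2]); return np.array([p[0]+c*j[0]-s*j[1],p[1]+s*j[0]+c*j[1],j[2]])
E
python3 - <<'E'
from fit import *
T=cams.read_camera("top");S=cams.read_camera("side")
pad=[(-.072,.047,.06),(-.072,-.037,.06),(-.036,-.037,.06),(-.036,.047,.06)]
tp=[(405,435),(558,403),(547,338),(395,368)]; sp=[(178,213),(180,328),(258,322),(254,213)]
O=[(T,(220+a/4,150+b/4),j,0) for (a,b),j in zip(tp,pad)]+[(S,(200+a/3.75,140+b/3.75),j,0) for (a,b),j in zip(sp,pad)]
for n,j,m in(("lug_top",(.0035,0,.078),1),("bolt_nose",(0,.108,.032),1),("pad_top",(-.054,.005,.06),0),("jig",(0,0,0),0)):
    for c in(T,S):
        for k in cams.pinpoint(c,n)[:1]: O.append((c,k["xy"],j,m))
def f(p): return np.concatenate([np.array(proj(c,w(p,np.array(j)+[0,m*p[3],0])))-xy for c,xy,j,m in O])
r=least_squares(f,[.52,-.03,.17,.003],loss="soft_l1"); print(np.round(r.x,4)); print(np.round(f(r.x).reshape(-1,2),1).tolist())
# base edges yaw
b=[atz(ray(T,(220+a/4,150+q/4)),.01) for a,q in((66,282),(590,180),(625,360),(103,463))]
print(np.round(b,4),[np.arctan2(u[1]-v[1],u[0]-v[0])-np.pi/2 for u,v in((b[0],b[1]),(b[3],b[2]))])
E
```

```text
[ 0.5296 -0.0327  0.1683  0.0046]
[[-0.1, -2.7], [0.3, -2.4], [-0.4, -2.8], [-0.9, -2.7], [1.0, 1.1], [0.6, 0.1], [-0.8, -0.3], [-1.2, -0.5], [0.8, 1.3], [-3.6, -0.2], [-3.5, -5.9], [-0.5, 1.2], [0.3, 1.0], [-0.4, 1.6], [-50.6, 23.6], [-0.3, 0.8]]
[[ 0.5332  0.1886  0.01  ]
 [ 0.5838 -0.1097  0.01  ]
 [ 0.4811 -0.1256  0.01  ]
 [ 0.4318  0.1688  0.01  ]] [np.float64(0.16830134140840758), np.float64(0.1660895851204296)]
```

Emit:
{"op": "step_arm", "data": {
  "deltas": [
    {"offset":[3.78,-3.09,0],"roll":0},
    {"offset":[3.78,-3.09,0],"roll":0},
    {"offset":[3.78,-3.09,0],"roll":0},
    {"offset":[3.78,-3.09,0],"roll":0},
    {"offset":[3.78,-3.09,0],"roll":0},
    {"offset":[3.78,-3.09,0],"roll":0},
    {"offset":[3.78,-3.09,0],"roll":0},
    {"offset":[3.78,-3.09,0],"roll":0},
    {"offset":[3.78,-3.09,0],"roll":0},
    {"offset":[3.78,-3.09,0],"roll":0},
    {"offset":[3.78,-3.09,0],"roll":0},
    {"offset":[3.78,-3.09,0],"roll":0}
  ],
  "fingers": 4.2,
  "grip_force": 40
}}

```text
t: 3.35
tool_pos: [0.5062, -0.0513, 0.2189]
orientation: [3.089, 0.568, 0.001]
force: [0.6, -0.6, 0.2]
opening: 0.0423
```

Emit:
{"op": "step_arm", "data": {
  "deltas": [
    {"offset":[0,0,0],"roll":-0.153},
    {"offset":[0,0,0],"roll":-0.153},
    {"offset":[0,0,0],"roll":-0.153},
    {"offset":[0,0,0],"roll":-0.153},
    {"offset":[0,0,0],"roll":-0.153},
    {"offset":[0,0,0],"roll":-0.153},
    {"offset":[0,0,0],"roll":-0.153},
    {"offset":[0,0,0],"roll":-0.153},
    {"offset":[0,0,0],"roll":-0.153},
    {"offset":[0,0,0],"roll":0},
    {"offset":[0,0,0],"roll":0}
  ]
}}

```text
t: 4.72
tool_pos: [0.5055, -0.0528, 0.2187]
orientation: [2.029, 2.398, 0.0]
force: [-0.5, -0.7, -0.0]
opening: 0.042
```

Run:
```python
from fit import *
from scipy.spatial.transform import Rotation as Ro
s=robot.read_state(); R=Ro.from_rotvec(s["orientation"]).as_matrix()
print(s["t"],s["tool_pos"],R.round(4).tolist(),s["q"].round(3),s["opening"],s["force"])
W=cams.read_camera("wrist"); cv2.imwrite("pics/w1.png",cv2.cvtColor(W["pixels"],4))
for n,z in(("lug_top",.078),("pad_top",.06),("tube",.017),("bolt_nose",.032),("jig",0)):
    for k in cams.pinpoint(W,n)[:1]: print(n,np.round(k["xy"],1),round(k["score"],2),np.round(atz(ray(W,k["xy"],True),z),4))
```

```text
4.725 [ 0.50549036 -0.05280353  0.21868299] [[-0.1658, 0.9862, 0.0001], [0.9862, 0.1658, -0.0], [-0.0, 0.0001, -1.0]] [-0.205 -0.12   1.739  0.     1.522 -0.372] 0.04204192688980129 [-0.51532391 -0.65316252 -0.04203955]
lug_top [351.  166.4] 0.81 [ 0.5331 -0.0263  0.078 ]
pad_top [293.3 163.5] 0.8 [ 0.4741 -0.0366  0.06  ]
tube [340.5  29.1] 0.6 [0.5004 0.1246 0.017 ]
bolt_nose [337.8  66.2] 0.82 [0.5043 0.0767 0.032 ]
jig [338.3 155.9] 0.74 [ 0.5253 -0.0297  0.    ]
```

View pics/w1.png

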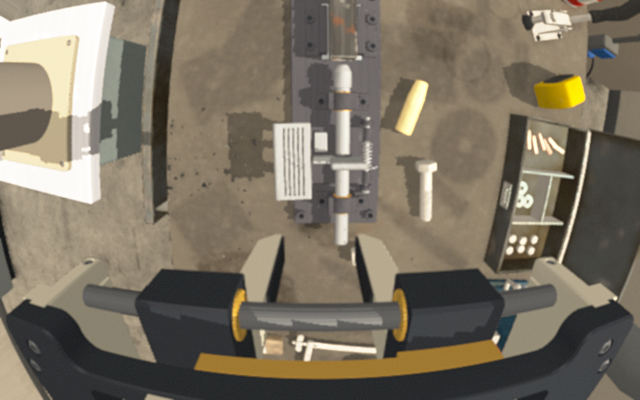

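Wrist view: the tool is aligned with the jig, with the pad at (293,163), the lug at (350,160) and the fingertips straddling as planned. Going down to 20 mm above the lug to check from near.

Emit:
{"op": "step_arm", "data": {
  "deltas": [
    {"offset":[0,0,3],"roll":0},
    {"offset":[0,0,3],"roll":0},
    {"offset":[0,0,3],"roll":0},
    {"offset":[0,0,2.9],"roll":0},
    {"offset":[0,0,0],"roll":0},
    {"offset":[0,0,0],"roll":0}
  ]
}}

```text
t: 5.78
tool_pos: [0.5061, -0.0529, 0.1008]
orientation: [2.024, 2.401, 0.001]
force: [0.4, 0.1, 0.5]
opening: 0.0421
```

Run:
```python
from fit import *
s=robot.read_state(); print(s["t"],s["tool_pos"],s["force"])
W=cams.read_camera("wrist");S=cams.read_camera("side")
a=cv2.cvtColor(W["pixels"],4)[100:300,200:440]; b=cv2.cvtColor(S["pixels"],4)[110:270,220:380]
cv2.imwrite("pics/w2.png",cv2.resize(a,(720,600),interpolation=3)); cv2.imwrite("pics/s2.png",cv2.resize(b,(600,600),interpolation=3))
for n,z in(("lug_top",.078),("pad_top",.06),("bolt_nose",.032)):
    for k in cams.pinpoint(W,n)[:1]: 
        p=atz(ray(W,k["xy"],True),z); d=p-s["tool_pos"]; a=.167
        print(n,np.round(k["xy"],1),round(k["score"],2),np.round(p,4),"rel TCP in jig axes",np.round([d[0]*np.cos(a)+d[1]*np.sin(a),-d[0]*np.sin(a)+d[1]*np.cos(a)],4))
```

```text
5.775 [ 0.50611384 -0.05291643  0.1008162 ] [0.36924611 0.11762522 0.45361548]
lug_top [362.8 202.4] 0.84 [ 0.5299 -0.0273  0.078 ] rel TCP in jig axes [0.0277 0.0213]
pad_top [279.  192.7] 0.88 [ 0.4741 -0.0355  0.06  ] rel TCP in jig axes [-0.0287  0.0225]
bolt_nose [349.1  45.8] 0.68 [0.506  0.0778 0.032 ] rel TCP in jig axes [0.0216 0.1289]
```

View pics/w2.png

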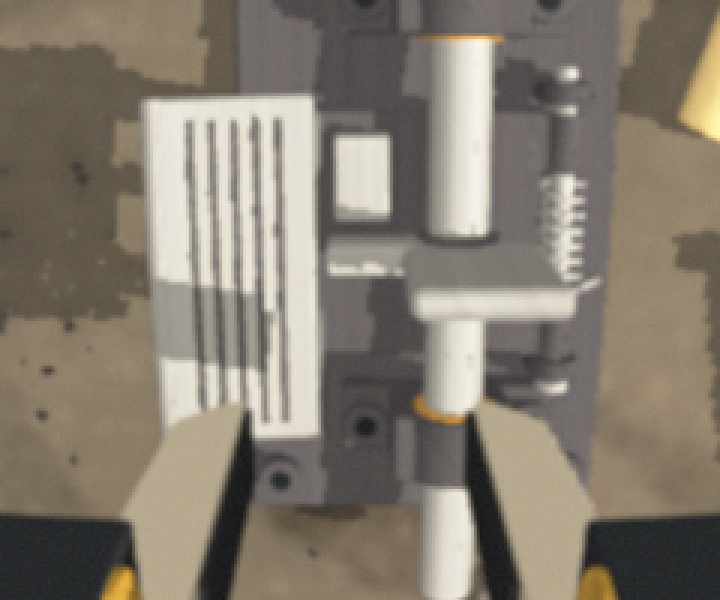

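View pics/s2.png

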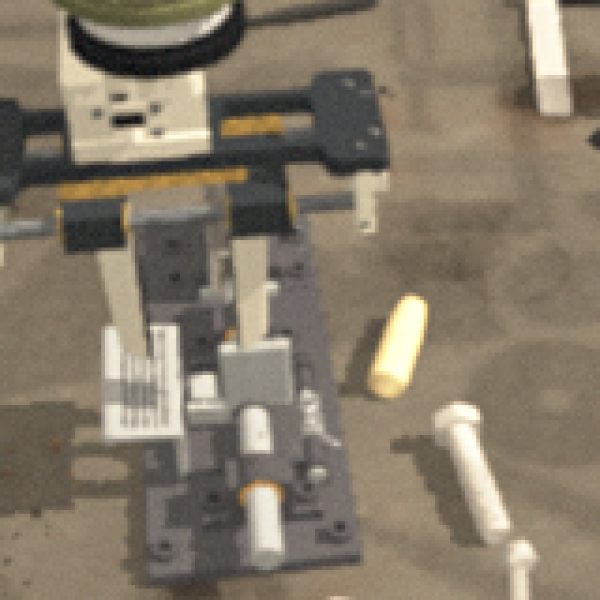

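Wrist view: left fingertip (crop 245,405) is over the pad, right one (480,405) over the rod behind the lug, whose face is at row 300. The side view agrees. Clearance to the lug face is about 10 mm. Pressing the pad.

Emit:
{"op": "step_arm", "data": {
  "deltas": [
    {"offset":[0,0,2],"roll":0},
    {"offset":[0,0,1.5],"roll":0},
    {"offset":[0,0,0.6],"roll":0},
    {"offset":[0,0,0.6],"roll":0},
    {"offset":[0,0,0.4],"roll":0},
    {"offset":[0,0,0.25],"roll":0},
    {"offset":[0,0,0],"roll":0},
    {"offset":[0,0,0],"roll":0}
  ]
}}

```text
t: 7.02
tool_pos: [0.505, -0.053, 0.047]
orientation: [-2.024, -2.401, 0.002]
force: [-6.2, 0.2, 10.2]
opening: 0.0422
```

Emit:
{"op": "step_arm", "data": {
  "deltas": [
    {"offset":[0.4,0,0],"roll":0},
    {"offset":[0.4,0,0],"roll":0},
    {"offset":[0.4,0,0],"roll":0},
    {"offset":[0.4,0,0],"roll":0},
    {"offset":[0.4,0,0],"roll":0},
    {"offset":[0,0,0],"roll":0}
  ]
}}

```text
t: 7.78
tool_pos: [0.5043, -0.0344, 0.0483]
orientation: [2.022, 2.398, 0.001]
force: [0.6, -5.0, 7.5]
opening: 0.0416
```

Run:
```python
from fit import *
s=robot.read_state(); print(s["t"],s["tool_pos"],s["force"])
W=cams.read_camera("wrist")
a=cv2.cvtColor(W["pixels"],4)[60:310,180:480]
cv2.imwrite("pics/w3.png",cv2.resize(a,(720,600),interpolation=3))
for n,z in(("lug_top",.078),("bolt_nose",.032)):
    for k in cams.pinpoint(W,n)[:1]: 
        p=atz(ray(W,k["xy"],True),z); d=p-[.529,-.0325,0]; a=.167
        print(n,round(k["score"],2),"jig",np.round([d[0]*np.cos(a)+d[1]*np.sin(a),-d[0]*np.sin(a)+d[1]*np.cos(a)],4))
```

```text
7.775 [ 0.5042552  -0.03437445  0.04826381] [ 0.64406234 -5.03523866  7.45968294]
lug_top 0.96 jig [0.0025 0.0156]
bolt_nose 0.81 jig [-0.0048  0.1245]
```

View pics/w3.png

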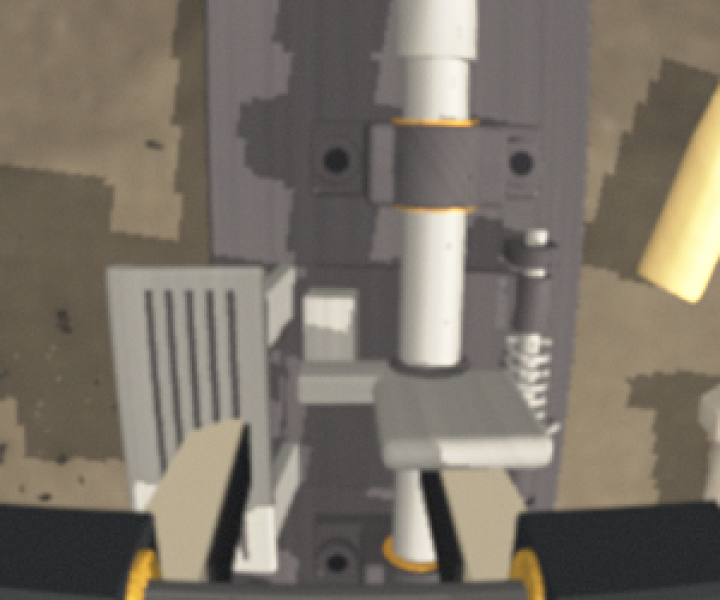

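The pad is down and the right finger is on the lug (crop 465,465). The bolt is at about 14 mm, so past the tooth. I'll carry on to home.

Emit:
{"op": "step_arm", "data": {
  "deltas": [
    {"offset":[0.4,0,0.05],"roll":0},
    {"offset":[0.4,0,0],"roll":0},
    {"offset":[0.4,0,0],"roll":0},
    {"offset":[0.4,0,0],"roll":0},
    {"offset":[0.4,0,0],"roll":0},
    {"offset":[0.3,0,0],"roll":0},
    {"offset":[0.2,0,0],"roll":0},
    {"offset":[0.2,0,0],"roll":0},
    {"offset":[0,0,0],"roll":0},
    {"offset":[0,0,0],"roll":0}
  ]
}}

```text
t: 9.18
tool_pos: [0.5, -0.0084, 0.048]
orientation: [2.021, 2.397, 0.001]
force: [-0.1, -8.0, 9.0]
opening: 0.0419
```

Emit:
{"op": "step_arm", "data": {
  "deltas": [
    {"offset":[0.15,0,0],"roll":0},
    {"offset":[0.15,0,0],"roll":0},
    {"offset":[0,0,0],"roll":0},
    {"offset":[0,0,0],"roll":0}
  ]
}}

```text
t: 9.68
tool_pos: [0.5, -0.0082, 0.048]
orientation: [2.02, 2.394, -0.003]
force: [2.7, -22.1, 4.7]
opening: 0.0418
```

The force climbs to 22 N with no further travel, so the bolt is on its end stop. Next I back off slightly and lift away.

Emit:
{"op": "step_arm", "data": {
  "deltas": [
    {"offset":[-0.3,0,0],"roll":0},
    {"offset":[-0.3,0,0],"roll":0},
    {"offset":[-0.2,0,0],"roll":0},
    {"offset":[0,0,-0.5],"roll":0},
    {"offset":[0,0,-0.7],"roll":0},
    {"offset":[0,0,-1.5],"roll":0},
    {"offset":[0,0,-3],"roll":0},
    {"offset":[0,0,-4],"roll":0},
    {"offset":[0,0,-4],"roll":0},
    {"offset":[0,0,-3],"roll":0},
    {"offset":[0,0,0],"roll":0}
  ]
}}

```text
t: 11.05
tool_pos: [0.4997, -0.0116, 0.2159]
orientation: [2.022, 2.399, 0.004]
force: [-0.4, 0.1, -0.5]
opening: 0.0422
```

Run:
```python
from fit import *
s=robot.read_state(); print(s["t"],s["tool_pos"],s["force"])
W=cams.read_camera("wrist");S=cams.read_camera("side")
a=cv2.cvtColor(W["pixels"],4)[0:240,200:440]; b=cv2.cvtColor(S["pixels"],4)[130:270,230:330]
cv2.imwrite("pics/f.png",np.hstack([cv2.resize(a,(420,420),interpolation=3),cv2.resize(b,(300,420),interpolation=3)]))
for n,z in(("lug_top",.078),("bolt_nose",.032),("pad_top",.06),("tube",.017)):
  for nm,c in (("w",W),("s",S)):
    for k in cams.pinpoint(c,n)[:1]: 
        p=atz(ray(c,k["xy"],nm=="w"),z); d=p-[.529,-.0325,0]; a=.167
        print(n,nm,round(k["score"],2),"jig",np.round([d[0]*np.cos(a)+d[1]*np.sin(a),-d[0]*np.sin(a)+d[1]*np.cos(a)],4))
```

```text
11.05 [ 0.49968902 -0.01162612  0.21589254] [-0.39936166  0.0975276  -0.52304305]
lug_top w 0.86 jig [0.0037 0.0407]
lug_top s 0.88 jig [0.0098 0.035 ]
bolt_nose s 0.72 jig [-0.0016  0.1389]
pad_top w 0.65 jig [-0.0551  0.0058]
pad_top s 0.71 jig [-0.0497  0.0063]
tube w 0.57 jig [-0.0005  0.1591]
tube s 0.66 jig [-0.0046  0.1576]
```

View pics/f.png

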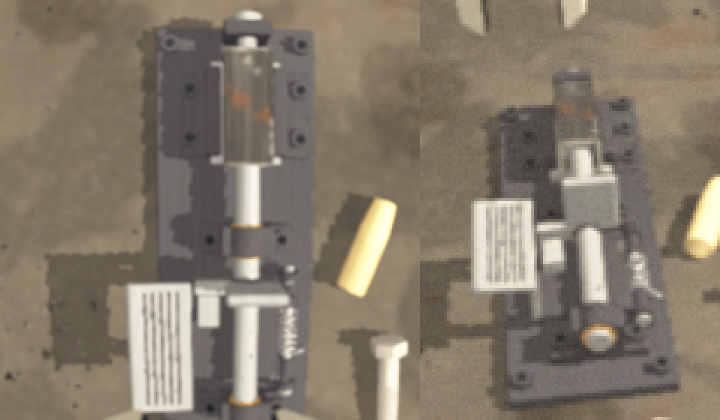

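Nose is inside the tube (crop 245,165), the tooth stands behind the lug's wing (207,305), and the pad is back at its starting image position. I'm handing in.

```bash
python3 -c "
from plant import robot
print(robot.close_job())"
```

```text
the job is handed in; nothing more can be done
None
```

The bolt is home inside the tube with the catch sprung up behind it, and I handed the job in at about 11 s. No verdict was reported.

**What I did:** with the fingers set 42 mm apart, the left fingertip pressed the catch's pad down to a tip height of about 47–48 mm, taking about 10 N. With the pad held down, the other finger pushed the lug forward until it stopped moving. At the stop the force rose to 22 N with no further travel. I then backed off and lifted the hand clear.

**Last checks:**
- **Bolt:** the wrist camera put the lug at 40.7 mm, against 40 mm for home. The picture shows the nose in the tube.
- **Catch:** the tooth stands behind the lug's wing, and the pad is back at its starting position in both views.
- **Surroundings:** the tube sits in its nest, and the nozzle and screw look unmoved. The nut was not in the last pictures, but the hand never went near it.
- **Hand:** it was clear, at about 216 mm height, with no contact force.

**Disagreement:** the side camera put the lug at 35 mm and the nose about 9 mm short of home. That camera was already several millimetres off on the lug and nose, so I went by the end stop and the wrist view.

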